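Show the fitting order of the gear shaft parts

TASK

Show the trainee the order in which the loose parts go onto the gear shaft: point at the roller bearing, then at the plain steel thrust washer, then at the brass synchro ring. Point from above, with the fingertips about 3 cm over the middle of each part, and stay there for about two seconds, without touching anything on the bench and without coming down over the tape roll or the pale toothed gear. Finish still pointing at the brass ring.

Things in the scene. Friction and masses are not known exactly. Their poses are not given: they have to be found in the camera images.
- bearing: roller bearing lying flat: grey steel ring 68 mm across and 20 mm high, with rollers seen between its inner and outer ring; origin at the centre of its underside, z up
- washer: thrust washer lying flat: plain smooth grey steel disc 65 mm across and 9 mm high with a round hole; origin at the centre of its underside, z up
- synchro: synchro ring lying flat: thin brass-coloured ring with a notched rim, 71 mm across and 10 mm high, with a wide hole; origin at the centre of its underside, z up
- tape: roll of black insulating tape on a tan core, lying flat, 68 mm across and 19 mm high; not to be pointed at; origin at the centre of its underside, z up
- gear: pale grey steel helical gear lying flat, with teeth all round, 88 mm across and 18 mm high; not to be pointed at; origin at the centre of its underside, z up
- filter: black oil filter standing upright, 68 mm across and 90 mm high: the tallest thing among the parts, whose centres are all at least 110 mm apart (another such filter stands at the far edge of the bench, and low heaps of small bolts lie about); origin at the centre of its underside, z up
- shaft: grey steel gear shaft lying to the right of the parts (seen from the robot), pointing about away from the robot, 152 mm long and up to 38 mm high; origin under its middle, y along the shaft
Not all that is in view belongs to the job. What is shaped like the bearing but green or red is not meant.

How it is judged:
By the outcome, as a careful person would: the job done as asked, in the order asked, and still so for the second after the job is handed in, with the robot touching nothing.
It also fails if it takes over 51 s, if anything falls off the work surface, if the arm or the gripper's body presses on something with over 40 N, if the wrist force passes 120 N, or if a joint passes its speed limit or range.

ROBOT

A 7-joint arm with a two-finger parallel gripper is mounted at the origin on a cart in front of the work surface, level with it; the furniture and walls round the work are solid. World frame = base frame: x ahead of the robot, y to its left, z up, the work surface at z = 0. Lengths are in m, angles in rad, forces in N, time in s.
With the tool pointing down it reaches from about 0.425 to 0.875 m from the base axis. Payload 4.7 kg.
Tool frame: the origin (TCP) lies on the centre line of the jaws, within the pads' length; the fingertips stand 14 mm ahead of it and the grasp point (between the pads) lies 5 mm behind it; z points along the fingers, y is the direction in which the jaws open and shut (so a half turn about z gives the same grasp; the last joint's range is limited). The gripper opens to 87 mm and grips with 3 to 60 N. Pads are 19 mm wide; open, the fingers measure 117 mm over their backs; the gripper's body (75 mm by 190 mm) begins 51 mm behind the grasp point.
Start: joints at [-1.204, 0.321, -0.07, 1.45, 0.023, 1.371, -0.057], TCP at [0.225, 0.61, 0.237] pointing down, gripper open.
Joint ranges: [-2.86, 2.86], [-0.3, 2.09], [-1.38, 1.24], [0.06, 2.45], [-1.56, 4.7], [0.09, 2.05], [-2.69, 2.69]. Speed limits (rad/s): [2.57, 2.57, 3.14, 3.14, 3.14, 3.14, 3.14].

INTERFACE

Orientations are given as a rotation vector (axis times angle).
In Python, from bench import ctrl, optics, models gives the robot as it stands. The module is installed in compiled form; this text tells all that it offers.
- The arm moves only by the tool arm_command, never from a script. Its argument "motion" is a list of rows, each a list of 3 entries, a list of its own where there are three numbers: the shift along the tool's x, y, z in mm, then the turn, a rotation vector about the tool's x, y, z in degrees, then the closure, from 0 (fully open) to 1 (shut). In form: [[[x, y, z], [ax, ay, az], claw], ...]. A call has 1 to 8 rows; each row shifts and turns the commanded pose from where the row before left it, along the tool's axes as they then stand; what a row does not reach is not made up. A row lasts 1/12 s, in which the tool goes at most 41.7 mm and 7.16 degrees, less where a joint would pass 70% of its speed; a pose out of reach is approached as far as the arm can. A call with a gripper value outside its range is refused whole. The fingers move at their own pace and stop on an object; "force" is the grip in N (left out, the last holds). Time passes only in rows, so rows that do not move let the fingers close. It gives the time, the measured TCP pose, the force and the opening at its end, in the units of the state.
- ctrl.get_state(): the state, without advancing time (a new reading comes with each control period).
- optics.get_image(name): name is "scene" or "top" or "wrist"; returns (picture, depth): 480x640x3 uint8, blue, green, red; 480x640 float32, m along the optical axis (not along the pixel's ray), 0 where there is no reading.
- optics.camera_model(name): a dict with "fovy" (degrees; the focal length in pixels is half the picture's height over the tangent of half this angle, whatever the lens; pixels are square), "cx", "cy" (the principal point, pixels), "rvec" (rotation vector, rad) and "tvec" (3), from world to camera coordinates, as OpenCV has them; the wrist camera has in their place "mount" (4x4, takes a point from camera to tool coordinates, whose origin is the TCP and whose axes are the flange's). Camera axes: x right, y down, z forward; pixel columns grow to the right and rows downward; lengths in m; the calibration is good to about 2 mm. A picture is of the moment at which its call begins: read the wrist's pose just before it. camera_model takes no time and is no camera call.
- ctrl.close_job(): hands the job in, once; it reports no verdict.
Trained networks look in the newest picture that a camera, given by its name, has taken for a name from the list of things; names that differ only in an ending like _2 or _b are one class to them, and where a whole thing is asked for, a point or a joint stands for the part that bears it (a point fixed in the world has none). Each returns a list of dicts, best first, with "conf" (0 to 1); they miss things now and then, are a little off and sometimes report something else, mostly with a low value. They report only what shows in the picture. A call takes as long as a camera call. They do not tell look-alikes from the thing itself.
- models.search_frame(camera, target): "location" ([x, y, z] in m, in the coordinates of the camera as it stood for that picture, good to about 4 mm: the middle of the surface that is visible of it).
- models.silhouettes(camera, target): "pixels" (480x640 bool, what is visible of it).
The state is a dict: "time": time; "joint_positions": joint angles; "qd": joint speeds; "joint_torque": joint torques, N m; "position": TCP position; "tool_rot": TCP orientation; "ft_force": force on the tool from outside, world axes, zero at the start; "torque": the same for the moment, N m; "grip_width": opening from 0.0 (shut) to 1.0 (fully open).
Only numpy, scipy, OpenCV 4.12 (cv2) and the standard library are available. Lean on these libraries where they do the work, as an engineer would, in place of code of your own. Each camera call takes 0.05 s, during which the arm holds its last target.

## Working session

There is one attempt and no reset: what is moved stays moved. The work goes in short steps, Python scripts to look and compute and a tool call to move; the robot and the scene stay as the last step left them, time stands still between calls to the robot, and variables do not carry over. Pictures are saved under pics/ and viewed, and the job is handed in when it is done.

Besides the shell and the picture viewer there is one more tool, called after ">>>" as name([rows], argument=value, ...), one row to a line, values as JSON. arm_command: Moves the arm, as the interface text tells. Its arguments: {"type":"object","properties":{"motion":{"type":"array","items":{"type":"array"}},"force":{"type":"number"}},"required":["motion"]}

```bash
mkdir -p pics; cat > h.py <<'E'
import numpy as np, cv2
from bench import ctrl, optics, models
def cam(n):
    m=optics.camera_model(n); f=240/np.tan(np.radians(m['fovy'])/2)
    if 'mount' in m:
        s=ctrl.get_state(); T=np.eye(4); T[:3,:3]=cv2.Rodrigues(np.array(s['tool_rot'],float))[0]; T[:3,3]=s['position']
        return f,m['cx'],m['cy'],T@np.array(m['mount'])
    T=np.eye(4);T[:3,:3]=cv2.Rodrigues(np.array(m['rvec'],float))[0];T[:3,3]=np.ravel(m['tvec'])
    return f,m['cx'],m['cy'],np.linalg.inv(T)
def w(C,p): return (C[3]@np.append(p,1))[:3]
def proj(C,p):
    q=np.linalg.inv(C[3])@np.append(p,1); return C[0]*q[0]/q[2]+C[1],C[0]*q[1]/q[2]+C[2]
E
python3 - <<'E'
from h import *
s=ctrl.get_state(); print(s)
for n in ['top','scene']:
    C=cam(n); im,d=optics.get_image(n); cv2.imwrite(f'pics/{n}0.png',im); np.save(f'{n}_d.npy',d)
    print(n,np.round(C[3],3).tolist(), optics.camera_model(n))
    if n=='top':
        for t in ['bearing','washer','synchro','tape','gear','filter','shaft']:
            for r in models.search_frame(n,t)[:4]:
                p=w(C,r['location']); print(t,round(r['conf'],2),np.round(p,3),np.round(proj(C,p)))
print(ctrl.get_state()['time'])
E
```

```text
{'time': 0.0, 'joint_positions': array([-1.20390118,  0.32179624, -0.07005671,  1.45165803,  0.02260757,
        1.37078524, -0.05688534]), 'qd': array([ 7.79383410e-05, -4.59907879e-05,  5.50009276e-04, -1.20600956e-03,
        1.34453252e-03,  1.70705402e-04,  1.28079190e-03]), 'joint_torque': array([ 1.47764426e-04, -4.91292965e+01, -4.03563436e-01, -3.12526166e+01,
       -6.38159411e-02,  4.35472280e-02,  1.62308652e-04]), 'position': array([0.22447551, 0.60945979, 0.23548717]), 'tool_rot': array([-5.51231492e-01, -3.09263558e+00,  2.90290948e-03]), 'ft_force': array([-0.45156154, -0.33929233, -0.37971544]), 'torque': array([ 0.04038821, -0.01836433,  0.01502831]), 'grip_width': 0.9985379651735433}
top [[0.024, -0.983, 0.181, 0.378], [-1.0, -0.024, 0.002, -0.025], [0.003, -0.181, -0.983, 1.306], [0.0, 0.0, 0.0, 1.0]] {'fovy': 44.617123221985686, 'cx': 324.33604130308663, 'cy': 237.3186231675342, 'rvec': array([ 2.15203827, -2.10014503,  0.19451162]), 'tvec': array([-0.03725981,  0.60783952,  1.21591937])}
bearing 0.95 [0.762 0.126 0.018] [261. 173.]
bearing 0.83 [0.613 0.223 0.018] [215. 236.]
washer 0.59 [ 0.59  -0.262  0.007] [431. 252.]
synchro 0.9 [0.455 0.059 0.01 ] [286. 309.]
tape 0.9 [ 0.47  -0.145  0.019] [379. 304.]
gear 0.79 [0.649 0.038 0.018] [298. 222.]
filter 0.89 [0.44  0.196 0.095] [216. 312.]
scene [[0.782, -0.373, 0.5, 0.095], [-0.623, -0.479, 0.618, -0.723], [0.009, -0.795, -0.607, 0.691], [0.0, 0.0, 0.0, 1.0]] {'fovy': 56.07366357458222, 'cx': 319.1042841542637, 'cy': 246.75452134372597, 'rvec': array([ 2.12484308, -0.73838929,  0.37663423]), 'tvec': array([-0.53084182,  0.23867723,  0.81877403])}
0.45
```

View pics/top0.png

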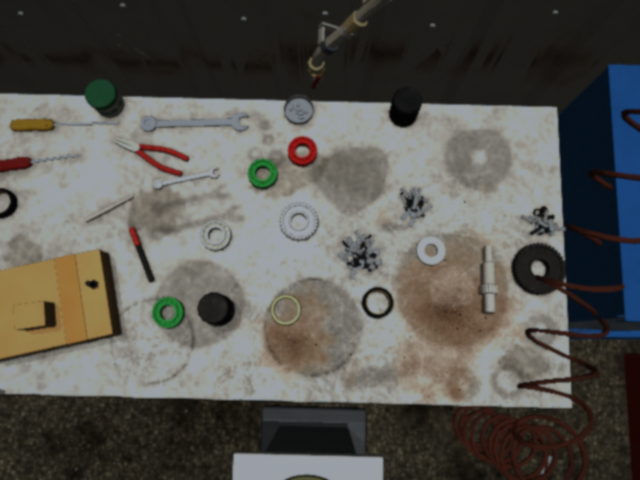

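View pics/scene0.png

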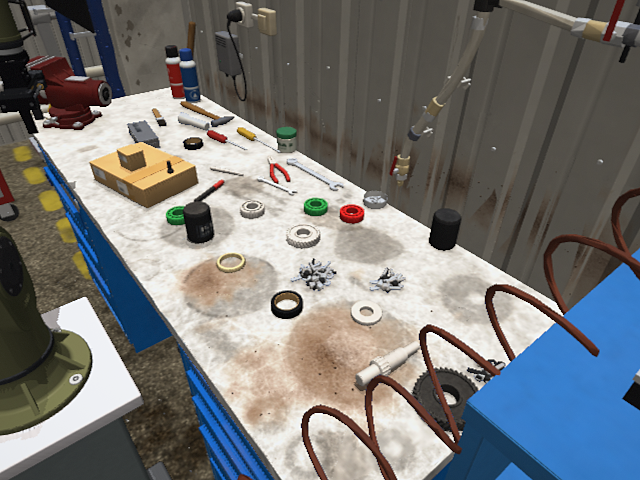

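The top view shows the grey bearing at (216,236), washer at (431,250), brass ring at (286,310), tape at (377,302) and gear at (299,221). The rings at (263,173) and (168,312) are green and the one at (302,151) is red, so those are look-alikes. I'll refine the centres and check the identities close up.

```bash
python3 - <<'E'
from h import *
C=cam('top'); im,d=optics.get_image('top')
P={'bearing':(215,236,.02),'washer':(431,251,.009),'synchro':(286,309,.01)}
cr=[]
for t,(u,v,h) in P.items():
    for r in models.silhouettes('top',t):
        m=r['pixels'].astype(np.uint8); c,_=cv2.findContours(m,0,1); c=max(c,key=cv2.contourArea)
        (cu,cv_),R=cv2.minEnclosingCircle(c)
        e=cv2.fitEllipse(c); cu,cv_=e[0]
        ray=C[3][:3,:3]@np.array([(cu-C[1])/C[0],(cv_-C[2])/C[0],1]); o=C[3][:3,3]
        print(t,round(r['conf'],2),np.round([cu,cv_,R],1),np.round(o+ray*(h-o[2])/ray[2],4), 'diam',np.round(np.array(e[1])/C[0]*1.29,3))
    cr.append(cv2.resize(im[v-30:v+30,u-30:u+30],(260,260),interpolation=cv2.INTER_CUBIC))
cv2.imwrite('pics/crops.png',np.hstack(cr))
# tall things
v,u=np.mgrid[0:480,0:640]; X=np.stack([(u-C[1])/C[0]*d,(v-C[2])/C[0]*d,d],-1)@C[3][:3,:3].T+C[3][:3,3]
for (a,b) in [(0,120),(120,250),(250,350),(350,480),(480,560)]:
    s=X[100:400,a:b].reshape(-1,3); s=s[np.isfinite(s).all(1)&(s[:,2]<.6)]; k=s[:,2].argmax(); print(a,b,np.round(s[k],3))
s=cam('wrist'); print(np.round(s[3],3).tolist())
E
```

```text
bearing 0.74 [302.1 151.5  15.4] [0.8143 0.0335 0.02  ] diam [0.063 0.067]
bearing 0.71 [168.  312.1  16.7] [0.4408 0.3148 0.02  ] diam [0.068 0.072]
bearing 0.65 [215.9 235.2  16.2] [0.6139 0.2201 0.02  ] diam [0.066 0.07 ]
washer 0.93 [430.8 250.5  14.6] [ 0.5929 -0.2621  0.009 ] diam [0.06  0.062]
washer 0.22 [285.3 309.6  15.2] [0.4531 0.0598 0.009 ] diam [0.061 0.061]
synchro 0.83 [285.5 309.7  15.7] [0.4528 0.0592 0.01  ] diam [0.065 0.066]
0 120 [0.407 0.572 0.122]
120 250 [0.433 0.212 0.098]
250 350 [0.744 0.115 0.028]
350 480 [ 0.905 -0.201  0.097]
480 560 [ 0.504 -0.468  0.205]
[[0.345, 0.907, 0.241, 0.159], [0.939, -0.333, -0.09, 0.633], [-0.001, 0.257, -0.966, 0.383], [0.0, 0.0, 0.0, 1.0]]
```

View pics/crops.png

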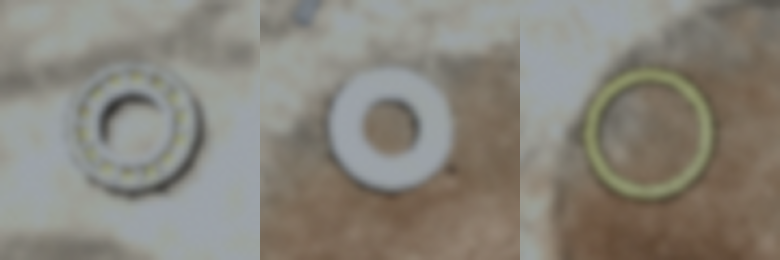

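The crops show rollers in the grey bearing, a plain washer and a brass ring. Targets are B (0.614,0.221), W (0.592,−0.262) and S (0.453,0.059). I'll travel high on an arc around the base with the jaws closed, and come down only over the targets.

>>> arm_command([
  [[-34,-0.9,0],[0,0,3],1],
  [[-34,-0.9,0],[0,0,3],1],
  [[-34,-0.9,0],[0,0,3],1],
  [[-34,-0.9,0],[0,0,3],1],
  [[-34,-0.9,0],[0,0,3],1],
  [[-34,-0.9,0],[0,0,3],1],
  [[-34,-0.9,0],[0,0,3],1],
  [[-34,-0.9,0],[0,0,3],1],
], force=10)

```text
time: 1.32
position: [0.4544, 0.4649, 0.2366]
tool_rot: [1.186, 2.909, 0.001]
ft_force: [0.3, -0.2, 0.1]
grip_width: 0.481
```

>>> arm_command([
  [[-34,-0.9,0],[0,0,3],1],
  [[-34,-0.9,0],[0,0,3],1],
  [[-34,-0.9,0],[0,0,3],1],
  [[-34,-0.9,0],[0,0,3],1],
  [[-34,-0.9,0],[0,0,3],1],
  [[-34,-0.9,0],[0,0,3],1],
  [[-34,-0.9,0],[0,0,3],1],
  [[-34,-0.9,0],[0,0,3],1],
])

```text
time: 1.98
position: [0.6041, 0.24, 0.2367]
tool_rot: [1.765, 2.599, 0.001]
ft_force: [1.2, -0.4, -0.9]
grip_width: 0.008
```

```bash
cat >> h.py <<'E'
T={'B':(.614,.221,.064),'W':(.592,-.262,.053),'S':(.453,.059,.054)}
def to(k):
    s=ctrl.get_state(); R=cv2.Rodrigues(np.array(s['tool_rot'],float))[0]; p=np.array(s['position'])
    e=R.T@(np.array(T[k])-p)*1000
    print(k,'t',round(s['time'],2),'p',np.round(p,4),'tool-frame mm',np.round(e,1),'yaw y',round(np.degrees(np.arctan2(R[1,1],R[0,1])),1),'tilt',np.round(R[:,2],3),'F',np.round(s['ft_force'],1),'g',round(s['grip_width'],2),'qd',np.abs(s['qd']).max().round(3))
E
python3 - <<'E'
from h import *
to('B')
im,d=optics.get_image('wrist');C=cam('wrist');cv2.imwrite('pics/w1.png',im)
for r in models.search_frame('wrist','bearing'): p=w(C,r['location']);print(r['conf'],np.round(p,3),proj(C,p))
E
```

```text
B t 1.98 p [0.6041 0.24   0.2367] tool-frame mm [-21.3   2.1 172.7] yaw y 21.6 tilt [ 0.  0. -1.] F [ 1.2 -0.4 -0.9] g 0.01 qd 0.414
0.72 [0.624 0.211 0.02 ] (np.float64(329.80107738953075), np.float64(232.65089253539756))
```

View pics/w1.png

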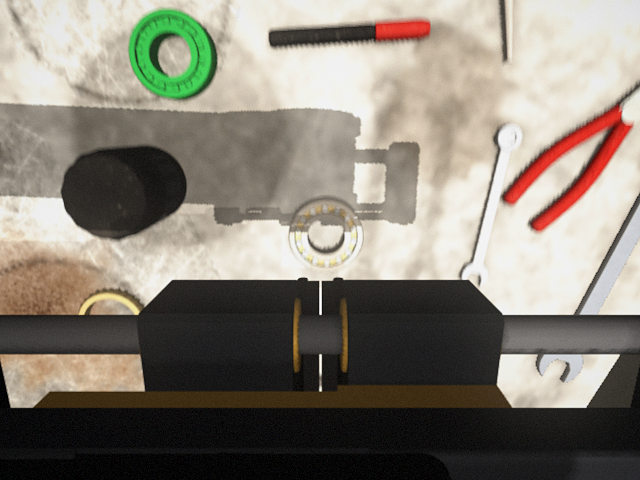

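The wrist view shows the grey bearing at (327,233), just ahead of the closed fingers. The arm was still moving for that picture, so I'll measure again at rest.

```bash
cat >> h.py <<'E'
def look(name,h,k,save):
    to(k); C=cam('wrist'); im,d=optics.get_image('wrist'); cv2.imwrite(save,im)
    for r in models.silhouettes('wrist',name)[:3]:
        c,_=cv2.findContours(r['pixels'].astype(np.uint8),0,1); c=max(c,key=cv2.contourArea)
        if len(c)<6: continue
        e=cv2.fitEllipse(c); ray=C[3][:3,:3]@np.array([(e[0][0]-C[1])/C[0],(e[0][1]-C[2])/C[0],1]); o=C[3][:3,3]
        s=(h-o[2])/ray[2]; print(name,round(r['conf'],2),np.round(e[0],1),np.round(o+ray*s,4),'diam',np.round(np.array(e[1])/C[0]*s,3))
E
python3 - <<'E'
from h import *
look('bearing',.02,'B','pics/w2.png')
E
```

```text
B t 2.08 p [0.6068 0.2323 0.237 ] tool-frame mm [-12.2   2.6 173.1] yaw y 21.1 tilt [ 0.003 -0.005 -1.   ] F [-0.3  0.6  0.1] g 0.01 qd 0.077
bearing 0.8 [326.3 222.3] [0.6166 0.2221 0.02  ] diam [0.067 0.068]
bearing 0.8 [169.9  42.8] [0.4462 0.3141 0.02  ] diam [0.067 0.077]
```

>>> arm_command([
  [[-6,2,10],[0,0,0],1],
  [[-6,1,20],[0,0,0],1],
  [[0,0,25],[0,0,0],1],
  [[0,0,28],[0,0,0],1],
  [[0,0,28],[0,0,0],1],
  [[0,0,25],[0,0,0],1],
  [[0,0,20],[0,0,0],1],
  [[0,0,12],[0,0,0],1],
])

```text
time: 2.85
position: [0.6079, 0.2326, 0.0647]
tool_rot: [-1.756, -2.601, 0.006]
ft_force: [0.1, 0.5, 0.3]
grip_width: 0.008
```

>>> arm_command([
  [[0,0,4],[0,0,0],1],
  [[0,0,0],[0,0,0],1],
  [[0,0,0],[0,0,0],1],
])

```text
time: 3.1
position: [0.6111, 0.2321, 0.0655]
tool_rot: [1.76, 2.601, 0.002]
ft_force: [0.3, -0.6, 0.1]
grip_width: 0.008
```

```bash
python3 - <<'E'
from h import *
look('bearing',.02,'B','pics/w3.png')
E
```

```text
B t 3.1 p [0.6111 0.2321 0.0655] tool-frame mm [-11.4  -1.4   1.5] yaw y 21.8 tilt [ 0.001  0.001 -1.   ] F [ 0.3 -0.6  0.1] g 0.01 qd 0.016
bearing 0.96 [52.7 20.6] [0.4652 0.2948 0.02  ] diam [0.021 0.052]
bearing 0.79 [323.4 256. ] [0.6089 0.2415 0.02  ] diam [0.028 0.065]
```

View pics/w3.png

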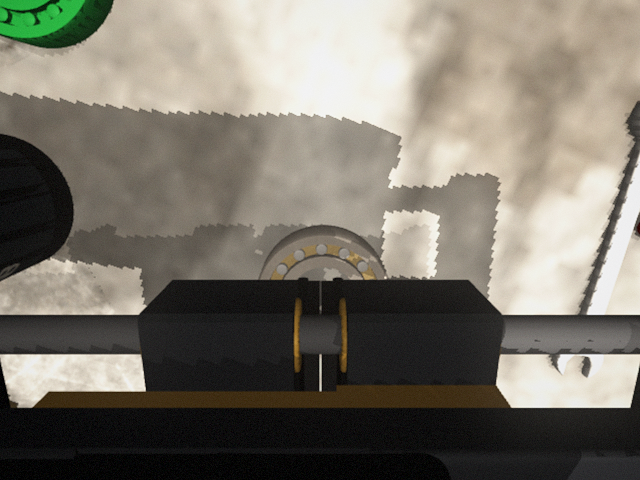

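The earlier reading was taken during overshoot, and the fingers now sit about 11 mm to one side. I'll shift over and hold, since the bearing is seen centred below.

>>> arm_command([
  [[-4,0,0],[0,0,0],1],
  [[-4,-0.5,0.5],[0,0,0],1],
  [[-3,0,0.5],[0,0,0],1],
  [[0,0,0],[0,0,0],1],
  [[0,0,0],[0,0,0],1],
  [[0,0,0],[0,0,0],1],
  [[0,0,0],[0,0,0],1],
  [[0,0,0],[0,0,0],1],
])

```text
time: 3.87
position: [0.614, 0.2212, 0.0635]
tool_rot: [-1.761, -2.601, -0.0]
ft_force: [0.5, 0.0, -1.0]
grip_width: 0.002
```

```bash
python3 - <<'E'
from h import *
to('B')
im,d=optics.get_image('top');cv2.imwrite('pics/t2.png',cv2.resize(im[130:350,150:450],(750,550)))
im,d=optics.get_image('scene');cv2.imwrite('pics/s2.png',im)
E
```

```text
B t 3.87 p [0.614  0.2212 0.0635] tool-frame mm [-0.2 -0.1 -0.5] yaw y 21.8 tilt [-0.  0. -1.] F [ 0.5  0.  -1. ] g 0.0 qd 0.002
```

View pics/s2.png

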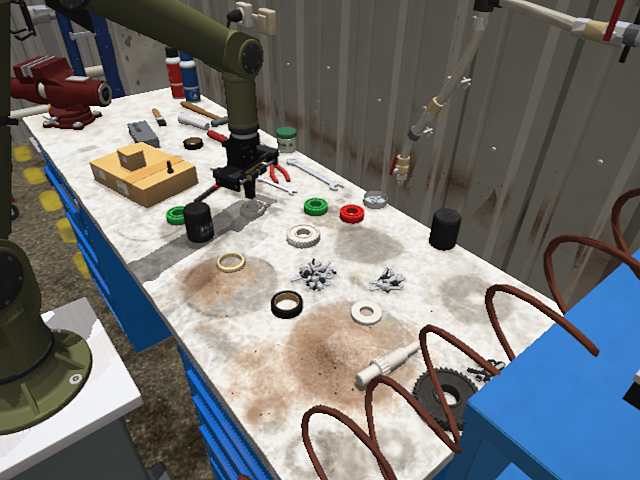

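The fingers are over the grey bearing at (253,205), touching nothing. Holding about two seconds in total.

>>> arm_command([
  [[0,0,0],[0,0,0],1],
  [[0,0,0],[0,0,0],1],
  [[0,0,0],[0,0,0],1],
  [[0,0,0],[0,0,0],1],
  [[0,0,0],[0,0,0],1],
  [[0,0,0],[0,0,0],1],
  [[0,0,0],[0,0,0],1],
  [[0,0,0],[0,0,0],1],
])

```text
time: 4.63
position: [0.6142, 0.2209, 0.0636]
tool_rot: [1.762, 2.601, 0.0]
ft_force: [-1.2, 0.3, 0.3]
grip_width: 0.003
```

>>> arm_command([
  [[0,0,0],[0,0,0],1],
  [[0,0,0],[0,0,0],1],
  [[0,0,0],[0,0,0],1],
  [[0,0,0],[0,0,0],1],
  [[0,0,0],[0,0,0],1],
  [[0,0,0],[0,0,0],1],
  [[0,0,0],[0,0,0],1],
  [[0,0,0],[0,0,0],1],
])

```text
time: 5.3
position: [0.6142, 0.2209, 0.0636]
tool_rot: [-1.762, -2.601, -0.0]
ft_force: [0.3, -1.0, 0.1]
grip_width: 0.006
```

>>> arm_command([
  [[0,0,0],[0,0,0],1],
  [[0,0,0],[0,0,0],1],
  [[0,0,0],[0,0,0],1],
  [[0,0,-10],[0,0,0],1],
  [[0,0,-20],[0,0,0],1],
  [[0,0,-30],[0,0,0],1],
  [[0,0,-40],[0,0,0],1],
  [[0,0,-40],[0,0,0],1],
])

```text
time: 5.97
position: [0.6135, 0.2206, 0.2051]
tool_rot: [-1.761, -2.6, 0.002]
ft_force: [1.2, 0.1, 0.5]
grip_width: 0.008
```

>>> arm_command([
  [[0,0,-20],[0,0,0],1],
  [[-17,-0.5,-5],[0,0,1.5],1],
  [[-34,-0.9,0],[0,0,3],1],
  [[-34,-0.9,0],[0,0,3],1],
  [[-34,-0.9,0],[0,0,3],1],
  [[-34,-0.9,0],[0,0,3],1],
  [[-34,-0.9,0],[0,0,3],1],
  [[-34,-0.9,0],[0,0,3],1],
])

```text
time: 6.63
position: [0.6595, 0.0029, 0.2282]
tool_rot: [-2.181, -2.261, 0.001]
ft_force: [-0.2, -0.3, -0.4]
grip_width: 0.002
```

>>> arm_command([
  [[-34,-0.9,0],[0,0,3],1],
  [[-34,-0.9,0],[0,0,3],1],
  [[-34,-0.9,0],[0,0,3],1],
  [[-34,-0.9,0],[0,0,3],1],
  [[-34,-0.9,0],[0,0,3],1],
  [[-34,-0.9,0],[0,0,3],1],
  [[-34,-0.9,0],[0,0,3],1],
  [[-22,-0.6,0],[0,0,2],1],
])

```text
time: 7.3
position: [0.6155, -0.2548, 0.2284]
tool_rot: [2.591, 1.775, -0.004]
ft_force: [-0.4, -0.7, -0.1]
grip_width: 0.005
```

>>> arm_command([
  [[0,0,0],[0,0,0],1],
  [[0,0,0],[0,0,0],1],
  [[0,0,0],[0,0,0],1],
  [[0,0,0],[0,0,0],1],
])

```text
time: 7.63
position: [0.6191, -0.2471, 0.2282]
tool_rot: [-2.581, -1.789, -0.001]
ft_force: [0.4, 0.2, 0.9]
grip_width: 0.006
```

```bash
python3 - <<'E'
from h import *
look('washer',.009,'W','pics/w4.png')
E
```

```text
W t 7.63 p [ 0.6191 -0.2471  0.2282] tool-frame mm [-23.7 -20.  175.2] yaw y -20.5 tilt [ 0.     0.001 -1.   ] F [0.4 0.2 0.9] g 0.01 qd 0.006
washer 0.74 [302.9 234.3] [ 0.5972 -0.2634  0.009 ] diam [0.063 0.064]
```

View pics/w4.png

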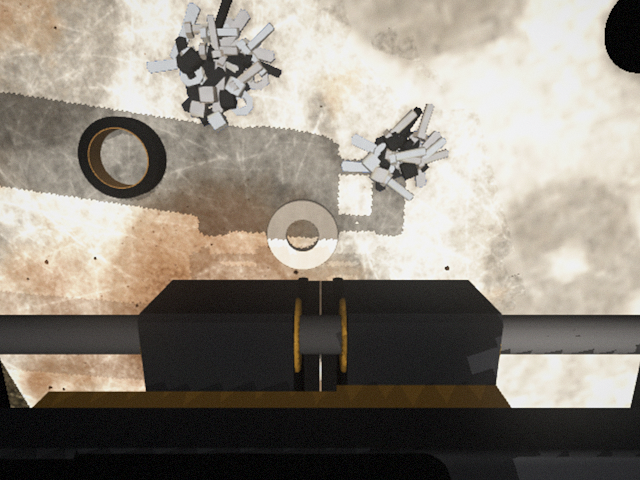

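The washer is at (303,234). Both views agree to within 4 mm, so I'll use (0.595,−0.263).

>>> arm_command([
  [[-8,-6,0],[0,0,0],1],
  [[-8,-6,5],[0,0,0],1],
  [[-7.5,-5,15],[0,0,0],1],
  [[0,0,25],[0,0,0],1],
  [[0,0,30],[0,0,0],1],
  [[0,0,30],[0,0,0],1],
  [[0,0,30],[0,0,0],1],
  [[0,0,25],[0,0,0],1],
])

```text
time: 8.4
position: [0.5921, -0.2656, 0.0664]
tool_rot: [-2.584, -1.784, 0.002]
ft_force: [0.3, -0.2, -0.2]
grip_width: 0.005
```

>>> arm_command([
  [[0,0,10],[0,0,0],1],
  [[0,0,5],[0,0,0],1],
  [[0,0,0],[0,0,0],1],
  [[0,0,0],[0,0,0],1],
  [[0,0,0],[0,0,0],1],
])

```text
time: 8.82
position: [0.5952, -0.2661, 0.0556]
tool_rot: [2.583, 1.784, 0.003]
ft_force: [-0.2, 0.4, -0.1]
grip_width: 0.006
```

```bash
python3 - <<'E'
from h import *
to('W')
im,d=optics.get_image('scene');cv2.imwrite('pics/s3.png',im)
E
```

```text
W t 8.82 p [ 0.5952 -0.2661  0.0556] tool-frame mm [ 2.7 -4.4  2.6] yaw y -20.7 tilt [ 0.003 -0.001 -1.   ] F [-0.2  0.4 -0.1] g 0.01 qd 0.003
```

View pics/s3.png

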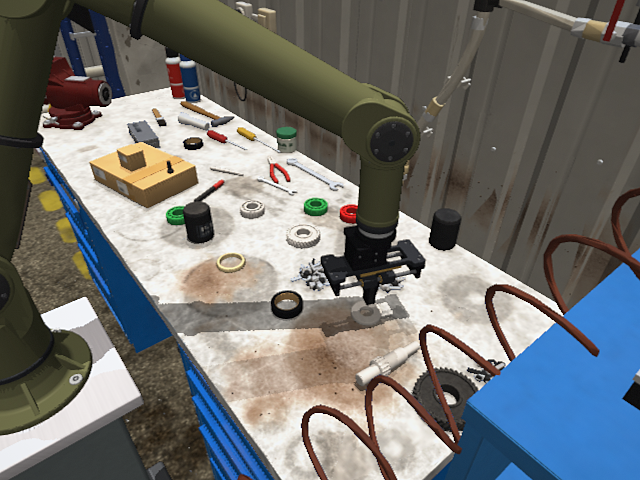

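The fingertip is over the washer at (368,300). A small trim, then the hold.

>>> arm_command([
  [[2.5,-2,2],[0,0,0],1],
  [[0,0,0],[0,0,0],1],
  [[0,0,0],[0,0,0],1],
  [[0,0,0],[0,0,0],1],
  [[0,0,0],[0,0,0],1],
  [[0,0,0],[0,0,0],1],
  [[0,0,0],[0,0,0],1],
  [[0,0,0],[0,0,0],1],
])

```text
time: 9.53
position: [0.593, -0.2623, 0.0515]
tool_rot: [-2.585, -1.786, -0.0]
ft_force: [-0.3, 0.5, 0.4]
grip_width: 0.005
```

>>> arm_command([
  [[0,0,0],[0,0,0],1],
  [[0,0,0],[0,0,0],1],
  [[0,0,0],[0,0,0],1],
  [[0,0,0],[0,0,0],1],
  [[0,0,0],[0,0,0],1],
  [[0,0,0],[0,0,0],1],
  [[0,0,0],[0,0,0],1],
  [[0,0,0],[0,0,0],1],
])

```text
time: 10.2
position: [0.593, -0.2623, 0.0516]
tool_rot: [-2.585, -1.786, -0.0]
ft_force: [-0.9, 0.9, 0.1]
grip_width: 0.005
```

>>> arm_command([
  [[0,0,0],[0,0,0],1],
  [[0,0,0],[0,0,0],1],
  [[0,0,0],[0,0,0],1],
  [[0,0,0],[0,0,0],1],
  [[0,0,0],[0,0,0],1],
  [[0,0,0],[0,0,0],1],
  [[0,0,0],[0,0,0],1],
  [[0,0,0],[0,0,0],1],
])

```text
time: 10.87
position: [0.593, -0.2623, 0.0516]
tool_rot: [-2.585, -1.786, -0.0]
ft_force: [0.1, 0.1, 0.1]
grip_width: 0.008
```

>>> arm_command([
  [[0,0,0],[0,0,0],1],
  [[0,0,-10],[0,0,0],1],
  [[0,0,-20],[0,0,0],1],
  [[0,0,-30],[0,0,0],1],
  [[0,0,-40],[0,0,0],1],
  [[0,0,-40],[0,0,0],1],
  [[0,0,-25],[0,0,0],1],
  [[0,0,-5],[0,0,0],1],
])

```text
time: 11.53
position: [0.5954, -0.264, 0.2289]
tool_rot: [2.578, 1.781, 0.01]
ft_force: [0.3, -0.4, 0.1]
grip_width: 0.004
```

```bash
python3 - <<'E'
from h import *
to('W');to('S')
E
```

```text
W t 11.53 p [ 0.5954 -0.264   0.2289] tool-frame mm [  0.6  -5.7 175.8] yaw y -20.7 tilt [ 0.01  -0.003 -1.   ] F [ 0.3 -0.4  0.1] g 0.0 qd 0.06
S t 11.53 p [ 0.5954 -0.264   0.2289] tool-frame mm [ 251.6 -249.3  172.4] yaw y -20.7 tilt [ 0.01  -0.003 -1.   ] F [ 0.3 -0.4  0.1] g 0.0 qd 0.06
```

>>> arm_command([
  [[12,-12,0],[0,0,0],1],
  [[23,-23,0],[0,0,0],1],
  [[23,-23,0],[0,0,0],1],
  [[23,-23,0],[0,0,0],1],
  [[23,-23,0],[0,0,0],1],
  [[23,-23,0],[0,0,0],1],
  [[23,-23,0],[0,0,0],1],
  [[23,-23,0],[0,0,0],1],
])

```text
time: 12.2
position: [0.4912, -0.0381, 0.2215]
tool_rot: [-2.585, -1.786, -0.0]
ft_force: [0.1, 1.0, -0.3]
grip_width: 0.005
```

>>> arm_command([
  [[23,-23,0],[0,0,0],1],
  [[23,-23,0],[0,0,0],1],
  [[20,-20,0],[0,0,0],1],
  [[12,-8,0],[0,0,-4],1],
  [[0,0,0],[0,0,-4],1],
  [[0,0,0],[0,0,-4],1],
  [[0,0,0],[0,0,-4],1],
  [[0,0,0],[0,0,-4],1],
])

```text
time: 12.87
position: [0.4504, 0.0598, 0.2215]
tool_rot: [-2.231, -2.211, 0.0]
ft_force: [1.2, 0.1, -0.9]
grip_width: 0.003
```

>>> arm_command([
  [[0,0,0],[0,0,-4],1],
  [[0,0,0],[0,0,-4],1],
  [[0,0,0],[0,0,0],1],
  [[0,0,0],[0,0,0],1],
  [[0,0,0],[0,0,0],1],
  [[0,0,0],[0,0,0],1],
  [[0,0,0],[0,0,0],1],
])

```text
time: 13.45
position: [0.4507, 0.0598, 0.2216]
tool_rot: [2.077, 2.357, 0.0]
ft_force: [0.2, 0.6, 0.7]
grip_width: 0.008
```

```bash
python3 - <<'E'
from h import *
look('synchro',.01,'S','pics/w5.png')
E
```

```text
S t 13.45 p [0.4507 0.0598 0.2216] tool-frame mm [ -1.1   2.2 167.6] yaw y 7.2 tilt [ 0.  0. -1.] F [0.2 0.6 0.7] g 0.01 qd 0.003
synchro 0.77 [325.  211.6] [0.4553 0.0593 0.01  ] diam [0.066 0.066]
```

View pics/w5.png

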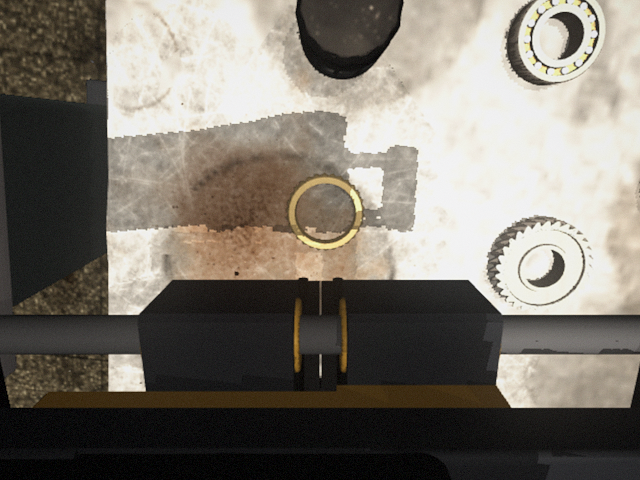

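The brass ring is at (325,212), with the filter well clear above it in the view. Coming down now.

>>> arm_command([
  [[-1,3,5],[0,0,0],1],
  [[0,0,15],[0,0,0],1],
  [[0,0,25],[0,0,0],1],
  [[0,0,30],[0,0,0],1],
  [[0,0,30],[0,0,0],1],
  [[0,0,25],[0,0,0],1],
  [[0,0,20],[0,0,0],1],
  [[0,0,10],[0,0,0],1],
])

```text
time: 14.22
position: [0.452, 0.0586, 0.0587]
tool_rot: [-2.075, -2.356, 0.006]
ft_force: [-0.2, -0.1, 0.3]
grip_width: 0.008
```

>>> arm_command([
  [[0,0,6],[0,0,0],1],
  [[0,0,0],[0,0,0],1],
  [[0,0,0],[0,0,0],1],
  [[0,0,0],[0,0,0],1],
  [[0,0,0],[0,0,0],1],
  [[0,0,0],[0,0,0],1],
  [[0,0,0],[0,0,0],1],
  [[0,0,0],[0,0,0],1],
])

```text
time: 14.88
position: [0.4541, 0.0593, 0.056]
tool_rot: [2.076, 2.358, 0.001]
ft_force: [-0.1, -0.3, -0.4]
grip_width: 0.006
```

```bash
python3 - <<'E'
from h import *
to('S')
im,d=optics.get_image('scene');cv2.imwrite('pics/s4.png',im)
E
```

```text
S t 14.88 p [0.4541 0.0593 0.056 ] tool-frame mm [-0.2 -1.1  2. ] yaw y 7.3 tilt [ 0.001  0.    -1.   ] F [-0.1 -0.3 -0.4] g 0.01 qd 0.003
```

View pics/s4.png

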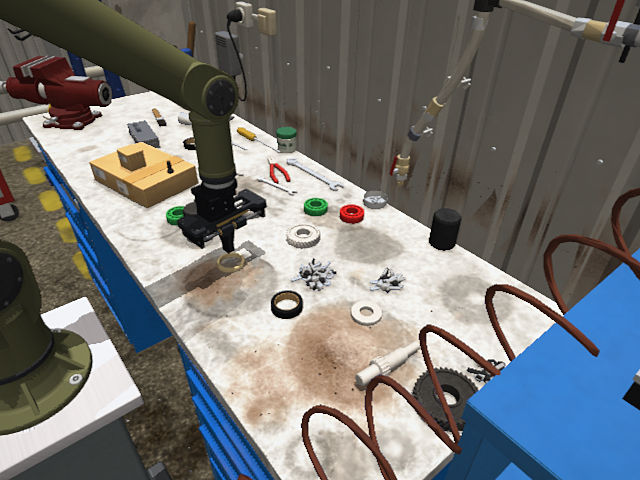

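The fingertip is over the brass ring at (231,255). Trim 1 mm in height, hold, then hand in.

>>> arm_command([
  [[0,0,1],[0,0,0],1],
  [[0,0,0],[0,0,0],1],
  [[0,0,0],[0,0,0],1],
  [[0,0,0],[0,0,0],1],
  [[0,0,0],[0,0,0],1],
  [[0,0,0],[0,0,0],1],
  [[0,0,0],[0,0,0],1],
  [[0,0,0],[0,0,0],1],
])

```text
time: 15.6
position: [0.4539, 0.0592, 0.0546]
tool_rot: [2.076, 2.358, 0.0]
ft_force: [-0.3, 0.2, 0.4]
grip_width: 0.008
```

>>> arm_command([
  [[0,0,0],[0,0,0],1],
  [[0,0,0],[0,0,0],1],
  [[0,0,0],[0,0,0],1],
  [[0,0,0],[0,0,0],1],
  [[0,0,0],[0,0,0],1],
  [[0,0,0],[0,0,0],1],
  [[0,0,0],[0,0,0],1],
  [[0,0,0],[0,0,0],1],
])

```text
time: 16.27
position: [0.4539, 0.0592, 0.0546]
tool_rot: [-2.076, -2.358, -0.0]
ft_force: [-0.1, 0.7, -0.2]
grip_width: 0.004
```

>>> arm_command([
  [[0,0,0],[0,0,0],1],
  [[0,0,0],[0,0,0],1],
  [[0,0,0],[0,0,0],1],
  [[0,0,0],[0,0,0],1],
  [[0,0,0],[0,0,0],1],
  [[0,0,0],[0,0,0],1],
  [[0,0,0],[0,0,0],1],
  [[0,0,0],[0,0,0],1],
])

```text
time: 16.93
position: [0.4539, 0.0593, 0.0546]
tool_rot: [2.076, 2.358, 0.0]
ft_force: [0.3, 0.3, -0.4]
grip_width: 0.006
```

```bash
python3 - <<'E'
from h import *
to('S'); ctrl.close_job(); to('S')
E
```

```text
S t 16.93 p [0.4539 0.0593 0.0546] tool-frame mm [-0.1 -0.9  0.6] yaw y 7.3 tilt [ 0.  0. -1.] F [ 0.3  0.3 -0.4] g 0.01 qd 0.001
the job is handed in; nothing more can be done
the job is handed in; nothing more can be done
```

I pointed with closed fingers at the grey roller bearing, then the plain washer, then the brass synchro ring. I held each for at least about 2 s, with the fingertips roughly 3 cm above its top. The job was handed in at 16.9 s with the arm still over the brass ring.

- **Position:** the final reading was within about 1 mm of the brass ring's measured centre, with the arm still. For all three parts the top and wrist camera estimates of the centre differed by 2 to 4 mm.
- **Contact:** wrist force readings stayed at noise level (about 1 N), and the pictures showed nothing touched or moved.
- **Tape and gear:** the arm came down only over the three parts. It passed high over the gear, and high near the tape roll.
- **Correction at the bearing:** a reading taken before the arm had settled brought me down about 11 mm off its centre. I stayed there about 0.3 s, then moved over it before starting the hold.

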